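# Load the orbital shaker, each vessel in the clamp of its size

## Task

Load the orbital shaker for the mixing run: put the large square bottle, the amber bottle, the small square bottle and the purple-capped sample tube each into the clamp on the shaker that is made for its size and shape, in any order. Each must stand upright with its foot fully down on the clamp's floor between the fingers and be let go; set them down rather than dropping them, and do not tip any over.

Things in the scene. Friction and masses are not known exactly. Their poses are not given: they have to be found in the camera images.
- square_bottle: white square-section bottle with a red screw cap, the tallest vessel: body 66 x 66 mm (rounded corners), 150 mm high overall; shoulder ends at 128 mm, cap 38 mm in diameter from 128 to 150 mm. About 0.3 kg. x and y are square to its flat sides. (A red-capped bottle at the back wall is not meant.) Loose, stands on the bench upright. Origin: centre of its underside, z up.
- amber_bottle: round amber-brown bottle with a black screw cap: body 60 mm in diameter, 118 mm high overall; shoulder ends at 100 mm, cap 38 mm in diameter from 100 to 118 mm. About 0.2 kg. Loose, stands on the bench upright. Origin: centre of its underside, z up.
- small_bottle: small white bottle with an orange screw cap: body 46 x 46 mm (square, rounded corners), 92 mm high overall; shoulder ends at 78 mm, cap 32 mm in diameter from 78 to 92 mm. About 0.09 kg. x and y are square to its flat sides. Loose, stands on the bench upright. Origin: centre of its underside, z up.
- capped_sample_tube: slender skirted sample tube with a purple ribbed cap: foot and body 20 mm in diameter, 102 mm high, cap 24 mm in diameter from 78 to 101 mm. About 0.04 kg, tips easily. Loose, stands on the bench upright. Origin: centre of its underside, z up.
- large_square_clamp: steel clamp on a square base plate, the larger square one, for a 66 mm square vessel: gap between opposite fingers 72 mm below, 90 mm at the lips. Inner floor 4 mm above its origin; four leaf fingers at its +-x and +-y sides stand straight to 26 mm, then flare out to a lip at 52 mm. Origin: centre of its underside, on the platform; z up, x, y along the platform edges. Fixed at one of the four platform positions, which one varies.
- large_round_clamp: steel clamp on a round base plate, the larger round one, for a 60 mm round vessel: gap between opposite fingers 66 mm below, 84 mm at the lips. Inner floor 4 mm above its origin; four leaf fingers at its +-x and +-y sides stand straight to 26 mm, then flare out to a lip at 52 mm. Origin: centre of its underside, on the platform; z up, x, y along the platform edges. Fixed at one of the four platform positions, which one varies.
- small_square_clamp: steel clamp on a square base plate, the smaller square one, for a 46 mm square vessel: gap between opposite fingers 52 mm below, 70 mm at the lips. Inner floor 4 mm above its origin; four leaf fingers at its +-x and +-y sides stand straight to 26 mm, then flare out to a lip at 52 mm. Origin: centre of its underside, on the platform; z up, x, y along the platform edges. Fixed at one of the four platform positions, which one varies.
- tube_clamp: steel clamp on a round base plate, the narrowest, for a 20 mm tube: gap between opposite fingers 26 mm below, 44 mm at the lips. Inner floor 4 mm above its origin; four leaf fingers at its +-x and +-y sides stand straight to 26 mm, then flare out to a lip at 52 mm. Origin: centre of its underside, on the platform; z up, x, y along the platform edges. Fixed at one of the four platform positions, which one varies.
- shaker: low orbital shaker, white housing with an aluminium platform 244 x 244 mm whose top is 50 mm above the bench; control nose (50 mm) on its own -x side. Carries the four clamps in a square of 120 mm pitch, at +-60 mm in its own x and y. Fixed. Origin: under the platform's centre, at bench height; z up.
Things that resemble listed ones, but are neither listed nor needed, are in the scene too. Leave any green look-alike of the amber_bottle alone. What is shaped like the small_bottle but red is not meant.

How it is judged:
By the outcome, as a careful person would: the job done as asked, in the order asked, and still so for the second after the job is handed in, with the robot touching nothing.
It also fails if it takes over 115 s, if anything falls off the work surface, if the arm or the gripper's body presses on something with over 40 N, if the wrist force passes 120 N, or if a joint passes its speed limit or range.

## Robot

A 6-joint arm with a two-finger parallel gripper is mounted at the origin on a cart in front of the work surface, level with it; the furniture and walls round the work are solid. World frame = base frame: x ahead of the robot, y to its left, z up, the work surface at z = 0. Lengths are in m, angles in rad, forces in N, time in s.
With the tool pointing down it reaches from about 0.25 to 0.8 m from the base axis. Payload 8.5 kg.
Tool frame: the origin (TCP) lies midway between the tips of the shut fingers; the grasp point (between the pads) lies 19 mm behind it; x points along the fingers, z is the direction in which the jaws open and shut, and the axes are right-handed (so a half turn about x gives the same grasp; the last joint's range is limited). The gripper opens to 85 mm and grips with 20 to 120 N. Pads are 22 mm wide; open, the fingers measure 114 mm over their backs; the gripper's body (76 mm by 85 mm) begins 54 mm behind the grasp point. The pads swing forward as they close: fully open they stand 13 mm farther back than shut.
Start: joints at [1.35, 0.238, -0.013, 1.319, 0, 1.571], TCP at [0.115, 0.512, 0.231] pointing down, gripper open.
Joint ranges: [-2.66, 2.66], [-1.03, 1.9], [-1.14, 1.46], [-1.82, 2.27], [-1.45, 1.34], [-3.14, 3.14]. Speed limits (rad/s): [2.22, 2.22, 2.79, 3.14, 3.14, 3.14].

## Interface

Orientations are given as a unit quaternion [w, x, y, z].
In Python, from bench import ctrl gives the robot as it stands. Calls block until the motion is done:
- ctrl.goto(position, orientation): joint-space move of the TCP to a pose.
- ctrl.movel(position, rotation=None, rate=0.15): straight line of the TCP; rotation=None keeps the orientation; rate is the mean speed in m/s.
- ctrl.move_j(angles): joint-space move.
- ctrl.move_gripper(opening, grasp_force=None): opening from 0.0 (shut) to 1.0 (fully open); grasp_force is the grip in N (None keeps the last); returns when the fingers have stopped.
- ctrl.pause(seconds).
- ctrl.ik(position, orientation): joint angles nearest the present ones, or None.
- ctrl.observe(): the state.
- ctrl.grab_frame(name): name is "scene" or "top" or "wrist"; returns a dict with "frame" (480x640x3 uint8, red, green, blue), "z_map" (480x640 float32, m along the optical axis (not along the pixel's ray), 0 where there is no reading), "fx", "fy", "cx", "cy" (pixels), "rvec" (rotation vector, rad) and "tvec" (3), from world to camera coordinates, as OpenCV has them. Camera axes: x right, y down, z forward; pixel columns grow to the right and rows downward; lengths in m; the calibration is good to about 2 mm. A picture is of the moment at which its call begins.
A pose or a line that the arm cannot do raises ctrl.IKError and nothing moves.
- ctrl.sign_off(): hands the job in, once; it reports no verdict.
The state is a dict: "time_s": time; "q": joint angles; "qd": joint speeds; "tau": joint torques, N m; "tcp_pos": TCP position; "ee_rot": TCP orientation; "wrist_force": force on the tool from outside, world axes, zero at the start; "torque": the same for the moment, N m; "opening": opening from 0.0 (shut) to 1.0 (fully open).
Only numpy, scipy, OpenCV 4.12 (cv2) and the standard library are available. Lean on these libraries where they do the work, as an engineer would, in place of code of your own. Each camera call takes 0.05 s, during which the arm holds its last target.

## Working session

There is one attempt and no reset: what is moved stays moved. The work goes in short steps, each a Python script; the robot and the scene stay as the last script left them, time stands still between calls to the robot, and variables do not carry over. Pictures are saved under pics/ and viewed, and the job is handed in when it is done.

```bash
ls; mkdir -p pics
python3 - <<'E'
from bench import ctrl
import cv2,numpy as np
s=ctrl.observe();print(s)
for n in("scene","top","wrist"):
    f=ctrl.grab_frame(n);cv2.imwrite(f"pics/{n}0.png",f["frame"][:,:,::-1]);np.savez(f"{n}0.npz",**f)
    print(n,f["fx"],f["cx"],f["rvec"],f["tvec"])
E
```

```text
pics
{'time_s': 0.0, 'q': array([ 1.35001632e+00,  2.38785605e-01, -1.42673810e-02,  1.31917731e+00,
       -1.58657901e-05,  1.57079139e+00]), 'qd': array([-0.00025804, -0.00150249, -0.00179621, -0.00040016, -0.00082315,
       -0.00021442]), 'tau': array([-9.06475107e-04, -5.38778973e+01,  3.46436763e+01,  1.85119361e-02,
       -1.16478411e-06, -1.05193243e-05]), 'tcp_pos': array([0.11488457, 0.51185308, 0.23066997]), 'ee_rot': array([ 0.55164604, -0.44219608,  0.55243064,  0.44155369]), 'wrist_force': array([0.38505414, 0.29347459, 0.29313483]), 'torque': array([0.04667601, 0.00347242, 0.00916602]), 'opening': 1.0038170243658429}
scene 621.0789131819447 320.1533504548458 [ 1.97159826 -0.89371687  0.48302892] [-0.44321366  0.25539738  1.25159652]
top 484.5383988668136 316.30480220120296 [ 2.08220491 -2.14032734  0.22845334] [-0.10793808  0.56942539  1.16591781]
wrist 402.1966605451734 317.024248403052 [-2.27588518 -1.82526413 -0.2501779 ] [-0.52470609 -0.03606526  0.37806534]
```

View pics/scene0.png

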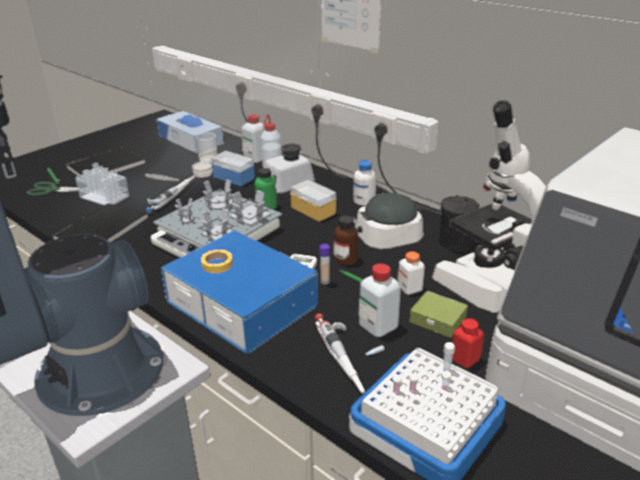

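View pics/top0.png

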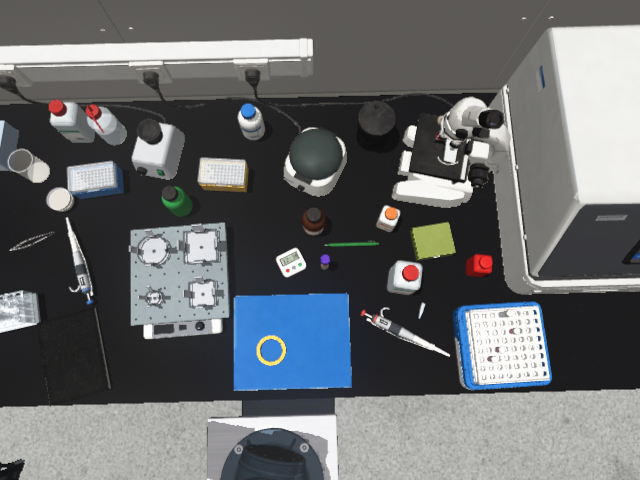

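```bash
cat > h.py <<'E'
import numpy as np,cv2
def pts(f):
    z=f["z_map"];v,u=np.mgrid[:480,:640]
    P=np.stack([(u-f["cx"])/f["fx"]*z,(v-f["cy"])/f["fy"]*z,z],-1)
    R=cv2.Rodrigues(np.array(f["rvec"],float))[0]
    W=(P-np.array(f["tvec"]).reshape(3))@R
    W[z==0]=np.nan
    return W
def proj(f,X):
    K=np.array([[f["fx"],0,f["cx"]],[0,f["fy"],f["cy"]],[0,0,1]],float)
    return cv2.projectPoints(np.array(X,float).reshape(-1,3),np.array(f["rvec"],float),np.array(f["tvec"],float),K,None)[0][:,0]
E
python3 - <<'E'
import numpy as np,cv2
from h import *
f=dict(np.load("top0.npz"));W=pts(f)
for n,(u,v) in dict(red=(410,272),amber=(313,214),small=(390,213),tube=(325,259),bluebox=(250,370),plat=(140,240),c1=(153,250),c2=(203,247),c3=(155,298),c4=(204,293),green=(176,195),bench=(450,300),timer=(289,262),notepad=(433,240),ring=(271,337),bluebottle=(250,112),redsm=(480,263),nose=(180,330),dome=(317,150)).items(): print(n,np.round(W[v,u],3))
print(proj(f,[[.115,.512,.231],[0,0,0]]))
im=f["frame"][:,:,::-1]
cv2.imwrite("pics/a.png",cv2.resize(im[180:350,110:260],None,fx=4,fy=3.5*4/3.5,interpolation=2)[:600])
cv2.imwrite("pics/b.png",cv2.resize(im[190:330,270:500],None,fx=3.4,fy=3.4,interpolation=2))
# ascii height profile
cv2.imwrite("pics/hm.png",cv2.applyColorMap(np.uint8(np.clip(np.nan_to_num(W[:,:,2])/0.25*255,0,255)),2))
E
```

```text
red [ 0.478 -0.338  0.149]
amber [ 0.633 -0.117  0.116]
small [ 0.637 -0.31   0.09 ]
tube [ 0.522 -0.143  0.104]
bluebox [0.266 0.038 0.101]
plat [0.594 0.327 0.051]
c1 [0.567 0.291 0.054]
c2 [0.571 0.165 0.053]
c3 [0.444 0.281 0.054]
c4 [0.453 0.159 0.055]
green [0.692 0.221 0.112]
bench [ 0.424 -0.467  0.001]
timer [ 0.532 -0.052  0.021]
notepad [ 0.577 -0.427  0.034]
ring [ 0.339 -0.012  0.12 ]
bluebottle [0.905 0.036 0.123]
redsm [ 0.504 -0.523  0.092]
nose [0.365 0.222 0.033]
dome [ 0.804 -0.132  0.105]
[[  2.2666668  458.13434394]
 [271.44731309 481.84746695]]
```

View pics/a.png

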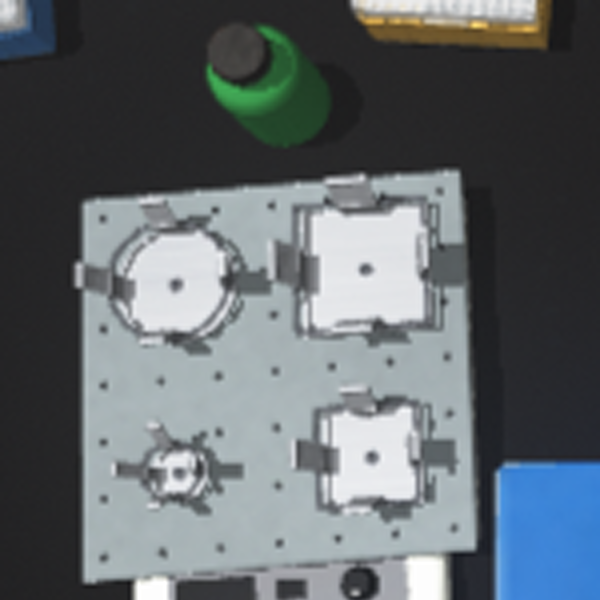

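View pics/b.png

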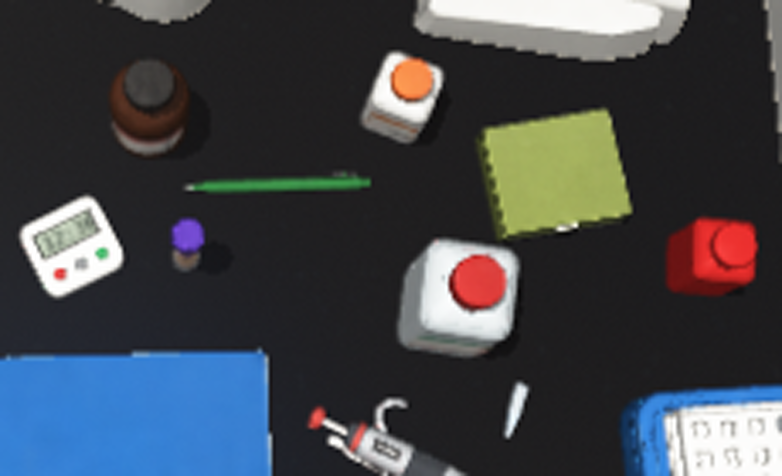

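View pics/wrist0.png

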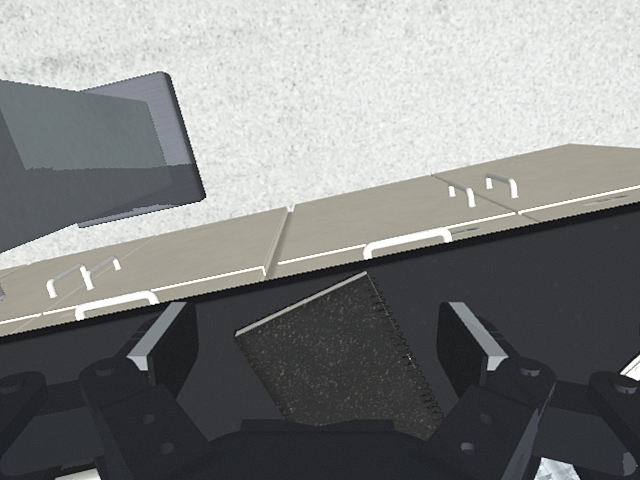

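View pics/hm.png

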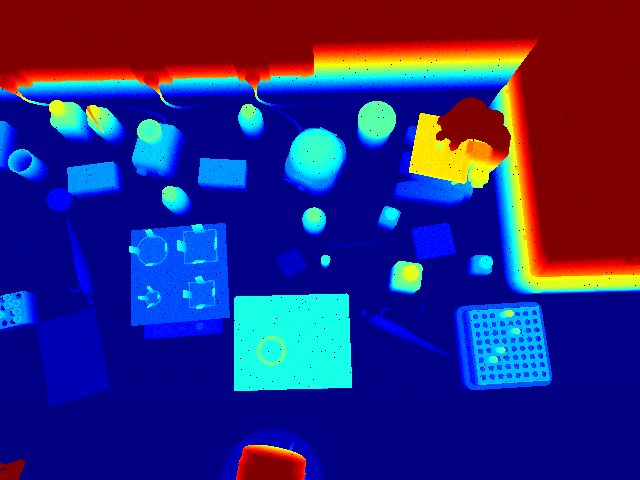

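```bash
cat > fit.py <<'E'
import numpy as np
from h import *
from scipy.optimize import least_squares
def sdf(xy,p,a,r):
    d=xy-p[:2]
    if r>=a: return np.hypot(d[:,0],d[:,1])-a
    c,s=np.cos(p[2]),np.sin(p[2]); q=np.abs(np.c_[c*d[:,0]+s*d[:,1],-s*d[:,0]+c*d[:,1]])-(a-r)
    return np.hypot(*np.maximum(q,0).T)+np.minimum(q.max(1),0)-r
def fit(P,c,a,r,zlo,zhi,rad):
    m=(P[:,2]>zlo)&(P[:,2]<zhi)&(np.hypot(*(P[:,:2]-c).T)<rad); Q=P[m,:2]
    best=None
    for y0 in (np.linspace(-.7,.7,7) if r<a else [0]):
        s=least_squares(lambda p:sdf(Q,p,a,r),[*c,y0],loss='soft_l1',f_scale=.002)
        if best is None or s.cost<best.cost: best=s
    return best.x,len(Q),np.median(np.abs(sdf(Q,best.x,a,r)))
E
python3 - <<'E'
from fit import *
F={n:dict(np.load(n+"0.npz")) for n in("top","scene")}
C={n:pts(f).reshape(-1,3) for n,f in F.items()}
C={n:p[np.isfinite(p).all(1)] for n,p in C.items()}; C["both"]=np.vstack(list(C.values()))
O=dict(square=((.475,-.34),.033,.008,.02,.11,.06),amber=((.63,-.12),.03,.03,.02,.075,.06),small=((.635,-.31),.023,.006,.015,.065,.045),tube=((.52,-.143),.010,.01,.02,.07,.03))
caps=dict(square=(.019,.13,.148),amber=(.019,.102,.116),small=(.016,.08,.09),tube=(.012,.08,.1))
for o,(c,*a) in O.items():
    for n in C:
        x,k,r=fit(C[n],np.array(c),*a); print(o,n,np.round(x[:2],4),round(np.degrees(x[2]),1),k,round(r*1e3,2))
    for n in C:
        a2=caps[o];x,k,r=fit(C[n],np.array(c),a2[0],a2[0],a2[1],a2[2],.06); print('   cap side',n,np.round(x[:2],4),k,round(r*1e3,2))
        P=C[n]; m=(np.hypot(*(P[:,:2]-c).T)<.06)&(P[:,2]>a2[2]-.003); print('   cap top',np.round((P[m].min(0)+P[m].max(0))/2,4),np.round(P[m].max(0)-P[m].min(0),3),m.sum())
    P=C["both"];x=fit(P,np.array(c),*a)[0];d=np.hypot(*(P[:,:2]-x[:2]).T)
    # radial profile
    s=sdf(P[:,:2],x,a[0],a[1]); print('  prof',[(round(z,3),round(1e3*np.percentile(s[(d<.06)&(abs(P[:,2]-z)<.003)],90),1)) for z in np.arange(.04,.15,.008) if ((d<.06)&(abs(P[:,2]-z)<.003)).sum()>5])
W=pts(F["top"])
m=(abs(W[:,:,2]-.051)<.004)&(W[:,:,1]>.08)&(W[:,:,1]<.42)&(W[:,:,0]>.37)&(W[:,:,0]<.68)
n,l,st,_=cv2.connectedComponentsWithStats(m.astype(np.uint8)); k=1+st[1:,4].argmax();
print(cv2.minAreaRect(W[l==k][:,:2].astype(np.float32)),W[l==k][:,2].mean())
E
```

```text
square top [ 0.4767 -0.3405] -10.4 252 0.44
square scene [ 0.4785 -0.3385] 79.7 1340 1.11
square both [ 0.4782 -0.3388] -10.3 1592 1.23
   cap side top [ 0.4776 -0.3398] 49 0.85
   cap top [ 0.4766 -0.3391  0.152 ] [0.036 0.035 0.013] 204
   cap side scene [ 0.479  -0.3385] 134 0.91
   cap top [ 0.4766 -0.3403  0.1494] [0.039 0.038 0.009] 169
   cap side both [ 0.4788 -0.3386] 183 1.03
   cap top [ 0.4766 -0.3403  0.1518] [0.039 0.038 0.014] 373
  prof [(np.float64(0.04), np.float64(1.7)), (np.float64(0.048), np.float64(1.7)), (np.float64(0.056), np.float64(1.9)), (np.float64(0.064), np.float64(2.0)), (np.float64(0.072), np.float64(1.9)), (np.float64(0.08), np.float64(1.9)), (np.float64(0.088), np.float64(1.4)), (np.float64(0.096), np.float64(1.4)), (np.float64(0.104), np.float64(1.6)), (np.float64(0.112), np.float64(0.5)), (np.float64(0.12), np.float64(-4.5)), (np.float64(0.128), np.float64(-11.6)), (np.float64(0.136), np.float64(-13.8)), (np.float64(0.144), np.float64(-14.2))]
amber top [ 0.6318 -0.1186] 0.0 113 0.34
amber scene [ 0.6337 -0.1173] 0.0 444 1.44
amber both [ 0.6331 -0
[... 1726 characters left out ...]
2 0.02  0.012] 71
   cap side scene [ 0.5246 -0.1433] 71 1.23
   cap top [ 0.5235 -0.1441  0.1028] [0.027 0.022 0.01 ] 58
   cap side both [ 0.5243 -0.1432] 100 1.22
   cap top [ 0.5235 -0.1441  0.1032] [0.027 0.022 0.012] 129
  prof [(np.float64(0.04), np.float64(3.6)), (np.float64(0.048), np.float64(1.9)), (np.float64(0.056), np.float64(1.1)), (np.float64(0.064), np.float64(2.0)), (np.float64(0.072), np.float64(1.7)), (np.float64(0.08), np.float64(3.3)), (np.float64(0.088), np.float64(4.4)), (np.float64(0.096), np.float64(3.9)), (np.float64(0.104), np.float64(1.7))]
((0.507107138633728, 0.22477000951766968), (0.24399766325950623, 0.2431185096502304), 3.136584997177124) 0.050831760288475386
```

```bash
cat > rob.py <<'E'
import numpy as np
from scipy.spatial.transform import Rotation as Ro
from bench import ctrl
S=np.array([.5071,.2248]);TH=np.radians(3.14)
def quat(jaw):
    z=np.array([np.cos(jaw),np.sin(jaw),0]);x=np.array([0,0,-1.]);y=np.cross(z,x)
    q=Ro.from_matrix(np.c_[x,y,z]).as_quat();return q[[3,0,1,2]]
def clampxy(ix,iy): 
    c,s=np.cos(TH),np.sin(TH);return S+.06*np.array([c*ix-s*iy,s*ix+c*iy])
E
python3 - <<'E'
from rob import *
from fit import *
f=dict(np.load("scene0.npz"));W=pts(f)
P=W.reshape(-1,3);P=P[np.isfinite(P).all(1)]
m=(abs(P[:,2]-.051)<.003)&(P[:,1]>.08)&(P[:,1]<.40)&(P[:,0]>.38)&(P[:,0]<.66)
print(cv2.minAreaRect(P[m][:,:2].astype(np.float32)),P[m][:,2].mean(),m.sum())
w=dict(np.load("wrist0.npz"));R=cv2.Rodrigues(w["rvec"])[0];C=-R.T@w["tvec"]
s=ctrl.observe();q=s["ee_rot"];T=Ro.from_quat(q[[1,2,3,0]]).as_matrix();print("cam in tool",T.T@(C-s["tcp_pos"]),"\naxes",np.round((R@T),2))
print("jaw",np.degrees(np.arctan2(T[1,2],T[0,2])))
for n,xy,z in [("sq",(.477,-.34),.085),("am",(.632,-.118),.06),("sm",(.637,-.3125),.05),("tube",(.523,-.1435),.07)]+[(str(c),clampxy(*c),.13) for c in [(1,1),(1,-1),(-1,1),(-1,-1)]]:
    for h in (0,.17):
        print(n,h,[None if (j:=ctrl.ik([*xy,z+h],quat(a))) is None else np.round(j[[0,1,2,3,4,5]],1).tolist() for a in (TH+np.pi/2,TH-np.pi/2,TH)])
E
```

```text
((0.5079143047332764, 0.22406229376792908), (0.24966327846050262, 0.24991099536418915), 2.7924888134002686) 0.05120358366573821 2008
cam in tool [-1.42519433e-01  6.83074201e-02  2.03574562e-05] 
axes [[-0.    0.    1.  ]
 [-0.27 -0.96  0.  ]
 [ 0.96 -0.27  0.  ]]
jaw 77.347662804903
sq 0 [[-0.6, 0.4, -0.1, 1.0, 0.0, -0.7], [-0.6, 0.4, -0.1, 1.0, 0.0, 2.5], [-0.6, 0.4, -0.1, 1.0, 0.0, 0.9]]
sq 0.17 [[-0.6, 0.3, 0.2, 1.4, 0.0, -0.7], [-0.6, 0.3, 0.2, 1.4, 0.0, 2.5], [-0.6, 0.3, 0.2, 1.4, 0.0, 0.9]]
am 0 [[-0.2, 0.5, -0.0, 1.0, 0.0, -0.2], [-0.2, 0.5, -0.0, 1.0, 0.0, 2.9], [-0.2, 0.5, -0.0, 1.0, 0.0, 1.3]]
am 0.17 [[-0.2, 0.4, 0.3, 1.4, 0.0, -0.2], [-0.2, 0.4, 0.3, 1.4, 0.0, 2.9], [-0.2, 0.4, 0.3, 1.4, 0.0, 1.3]]
sm 0 [[-0.5, 0.6, 0.2, 1.1, 0.0, -0.5], [-0.5, 0.6, 0.2, 1.1, 0.0, 2.6], [-0.5, 0.6, 0.2, 1.1, 0.0, 1.1]]
sm 0.17 [[-0.5, 0.6, 0.5, 1.5, 0.0, -0.5], [-0.5, 0.6, 0.5, 1.5, 0.0, 2.6], [-0.5, 0.6, 0.5, 1.5, 0.0, 1.1]]
tube 0 [[-0.3, 0.4, -0.3, 0.9, 0.0, -0.3], [-0.3, 0.4, -0.3, 0.9, 0.0, 2.8], [-0.3, 0.4, -0.3, 0.9, 0.0, 1.2]]
tube 0.17 [[-0.3, 0.3, 0.0, 1.4, 0.0, -0.3], [-0.3, 0
[... 242 characters left out ...]
 [0.5, 0.4, 0.4, 1.6, 0.0, 2.0]]
(1, -1) 0 [[0.3, 0.4, -0.0, 1.1, 0.0, 0.2], [0.3, 0.4, -0.0, 1.1, 0.0, -2.9], [0.3, 0.4, -0.0, 1.1, 0.0, 1.8]]
(1, -1) 0.17 [[0.3, 0.4, 0.3, 1.5, 0.0, 0.2], [0.3, 0.4, 0.3, 1.5, 0.0, -2.9], [0.3, 0.4, 0.3, 1.5, 0.0, 1.8]]
(-1, 1) 0 [[0.6, 0.3, -0.2, 1.1, 0.0, 0.5], [0.6, 0.3, -0.2, 1.1, 0.0, -2.6], [0.6, 0.3, -0.2, 1.1, 0.0, 2.1]]
(-1, 1) 0.17 [[0.6, 0.2, 0.1, 1.5, 0.0, 0.5], [0.6, 0.2, 0.1, 1.5, 0.0, -2.6], [0.6, 0.2, 0.1, 1.5, 0.0, 2.1]]
(-1, -1) 0 [[0.3, 0.2, -0.3, 1.0, 0.0, 0.3], [0.3, 0.2, -0.3, 1.0, 0.0, -2.9], [0.3, 0.2, -0.3, 1.0, 0.0, 1.9]]
(-1, -1) 0.17 [[0.3, 0.1, 0.0, 1.5, 0.0, 0.3], [0.3, 0.1, 0.0, 1.5, 0.0, -2.9], [0.3, 0.1, 0.0, 1.5, 0.0, 1.9]]
```

Run:
```python
from rob import *
from fit import *
t=ctrl.observe()["time_s"]
ctrl.goto([.507,.21,.30],quat(TH)); print(ctrl.observe()["time_s"]-t)
ctrl.pause(.2)
f=ctrl.grab_frame("wrist");np.savez("wrist1.npz",**f);im=f["frame"][:,:,::-1].copy()
for c in [(1,1),(1,-1),(-1,1),(-1,-1)]:
    p=proj(f,[[*clampxy(*c),.054]])[0]; cv2.drawMarker(im,tuple(int(round(v)) for v in p),(0,0,255),0,12,1)
cv2.imwrite("pics/w1.png",im)
W=pts(f);P=W.reshape(-1,3);P=P[np.isfinite(P).all(1)]
m=(abs(P[:,2]-.0505)<.0035)&(P[:,1]>.08)&(P[:,1]<.40)&(P[:,0]>.37)&(P[:,0]<.66)
print(cv2.minAreaRect(P[m][:,:2].astype(np.float32)),P[m][:,2].mean(),m.sum())
w=pts(dict(np.load("top0.npz")))
for u,v in [(395,195),(420,200),(460,205),(400,185)]: print(np.round(w[v,u],3))
```

```text
1.8167
((0.5038945078849792, 0.21693047881126404), (0.2543662190437317, 0.2651037275791168), 3.3421430587768555) 0.050428575203251905 47877
[ 0.703 -0.336  0.032]
[ 0.688 -0.402  0.028]
[ 0.679 -0.515  0.003]
[ 0.727 -0.349  0.04 ]
```

View pics/w1.png

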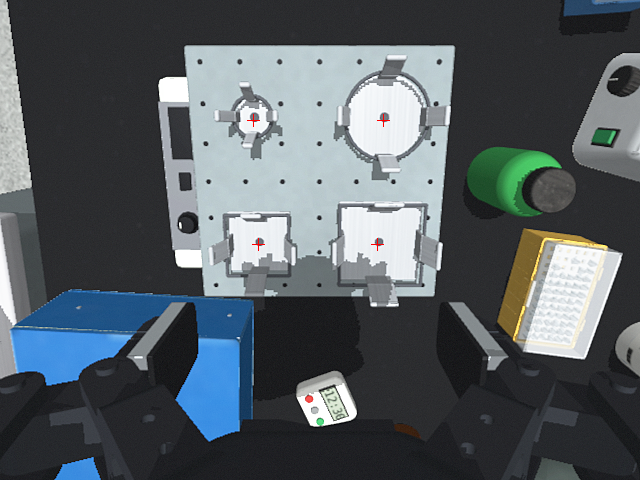

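```bash
sed -i 's/^S=.*/S=np.array([.5073,.2256]);TH=np.radians(3.14)/' rob.py
python3 - <<'E'
from rob import *
from fit import *
ctrl.goto([.53,-.18,.30],quat(TH)); ctrl.pause(.2);print(ctrl.observe()["time_s"])
f=ctrl.grab_frame("wrist");np.savez("wrist2.npz",**f);im=f["frame"][:,:,::-1].copy()
P=pts(f).reshape(-1,3);P=P[np.isfinite(P).all(1)]
for n,x,y,h,r in [("sq",.477,-.34,.15,.019),("am",.632,-.118,.118,.019),("sm",.637,-.3125,.092,.016),("tube",.523,-.1435,.101,.012)]:
    p=proj(f,[[x,y,h]])[0]; cv2.drawMarker(im,tuple(int(round(v)) for v in p),(255,255,0),0,12,1)
    m=(np.hypot(P[:,0]-x,P[:,1]-y)<.03)&(abs(P[:,2]-h)<.005); Q=P[m]
    if m.sum()>10: (c,rr)=cv2.minEnclosingCircle(Q[:,:2].astype(np.float32)); print(n,np.round(c,4),round(rr,4),np.round((Q.min(0)+Q.max(0))/2,4),np.round(np.median(Q,0),4),m.sum())
cv2.imwrite("pics/w2.png",im)
E
```

```text
3.8667
sq [ 0.479  -0.3373] 0.0192 [ 0.4785 -0.3369  0.1484] [ 0.479  -0.3355  0.1497] 1356
am [ 0.6328 -0.1161] 0.0191 [ 0.6327 -0.1161  0.1169] [ 0.6321 -0.1156  0.1178] 1810
sm [ 0.6385 -0.3094] 0.0159 [ 0.6381 -0.3093  0.0907] [ 0.6375 -0.3081  0.0918] 761
tube [ 0.5243 -0.1413] 0.0121 [ 0.5242 -0.1412  0.1002] [ 0.5243 -0.1409  0.1013] 641
```

View pics/w2.png

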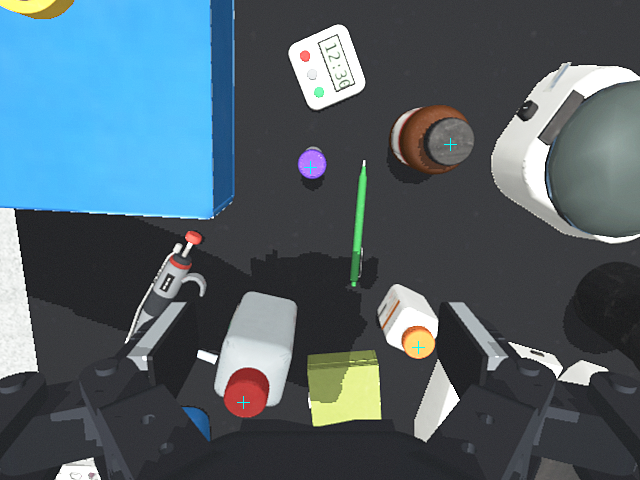

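```bash
sed -i 's/^S=.*/S=np.array([.5075,.2263]);TH=np.radians(3.14)/' rob.py
cat >> rob.py <<'E'
def st(m=""):
    s=ctrl.observe();print(m,"t%.1f"%s["time_s"],np.round(s["tcp_pos"],4),"F",np.round(s["wrist_force"],1),"op %.3f"%s["opening"],flush=True);return s
def pick(xy,jaw,h,force,op=1.0,lift=.17,nm=None):
    if op<.99: ctrl.move_gripper(op)
    ctrl.goto([*xy,h+.11],quat(jaw))
    ctrl.movel([*xy,h],rate=.12);st("at")
    ctrl.move_gripper(0.0,force);st("grip")
    ctrl.movel([*xy,h+lift],rate=.2);st("lift")
def place(xy,jaw,h,z0=.054,hover=.085):
    ctrl.goto([*xy,h+z0+hover],quat(jaw))
    ctrl.pause(.2);F0=st("hover")["wrist_force"]
    ctrl.movel([*xy,h+z0+.004],rate=.08);s=st("down")
    for d in (.003,.002,.001,0,-.001,-.002):
        ctrl.movel([*xy,h+z0+d],rate=.03);ctrl.pause(.1);s=ctrl.observe()
        if s["wrist_force"][2]-F0[2]>3: break
    st("contact d=%.3f"%d)
def release(xy,h,op,up=.12):
    ctrl.move_gripper(op);st("open")
    p=ctrl.observe()["tcp_pos"]
    ctrl.movel([p[0],p[1],p[2]+up],rate=.15);st("clear")
def shot(cam,name):
    import cv2;f=ctrl.grab_frame(cam);np.savez(name+".npz",**f);cv2.imwrite(f"pics/{name}.png",f["frame"][:,:,::-1]);return f
E
python3 - <<'E'
from rob import *
pick((.5242,-.1415),TH,.070,25,op=.7,lift=.16)
shot("scene","s1")
ctrl.goto([*clampxy(-1,1),.070+.054+.085],quat(TH)); st()
shot("wrist","w3");shot("scene","s2")
E
```

```text
at t5.9 [ 0.5248 -0.1417  0.0708] F [-0.4 -0.3 -0.8] op 0.700
grip t6.3 [ 0.5245 -0.1416  0.0705] F [-1.  -0.1  6.1] op 0.278
lift t7.3 [ 0.5237 -0.1413  0.2288] F [-0.6  0.3 -1.4] op 0.282
 t8.9 [0.4448 0.2823 0.209 ] F [-0.4  0.1 -0.7] op 0.275
```

View pics/w3.png

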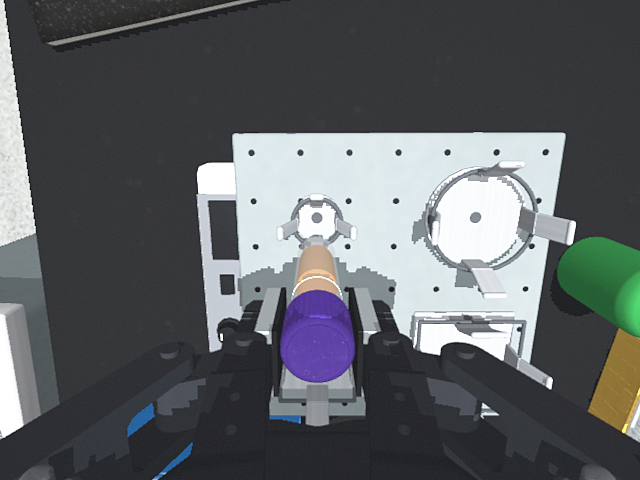

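View pics/s2.png

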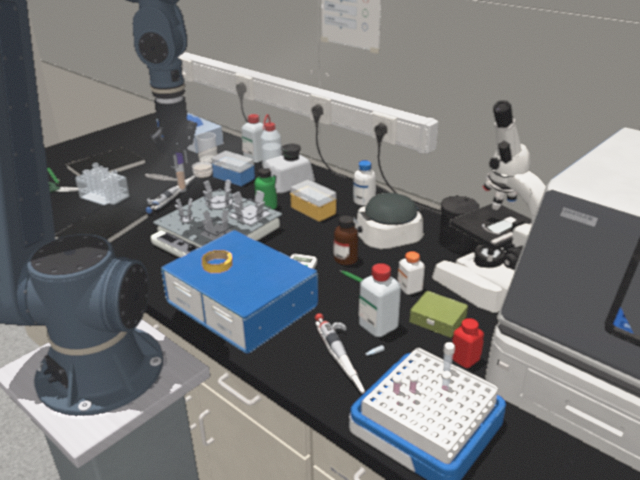

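Run:
```python
from rob import *
xy=clampxy(-1,1)
place(xy,TH,.070); release(xy,.07,.6,up=.14); shot("wrist","w4");shot("top","t4")
```

```text
hover t9.5 [0.4444 0.2828 0.209 ] F [-0.3 -0.3  0.1] op 0.276
down t10.6 [0.4446 0.2831 0.1285] F [ 1.  -0.2 -0.1] op 0.279
contact d=0.000 t12.0 [0.4445 0.2831 0.1245] F [-0.6  0.3  4.9] op 0.273
open t12.4 [0.4443 0.2829 0.1239] F [-0.  -0.1 -0.3] op 0.600
clear t13.5 [0.4439 0.2827 0.263 ] F [-0.1  0.8 -0.7] op 0.603
```

View pics/w4.png

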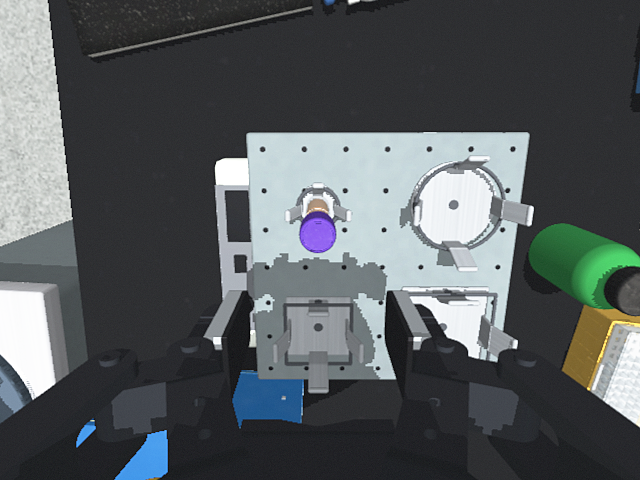

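Run:
```python
from rob import *
pick((.638,-.3100),np.radians(90-24.2),.051,40,op=.85,lift=.18)
ctrl.goto([*clampxy(-1,-1),.051+.054+.085],quat(TH+np.pi/2)); st()
shot("wrist","w5");shot("scene","s5")
```

```text
at t17.3 [ 0.6385 -0.3102  0.0519] F [ 0.3 -0.6  1. ] op 0.855
grip t17.6 [ 0.6385 -0.3103  0.0521] F [-1.2  0.8  6.5] op 0.518
lift t18.7 [ 0.6375 -0.3098  0.2296] F [ 0.3 -0.2 -1.4] op 0.519
 t20.5 [0.4516 0.1627 0.1901] F [ 1.4 -0.1 -1. ] op 0.517
```

View pics/w5.png

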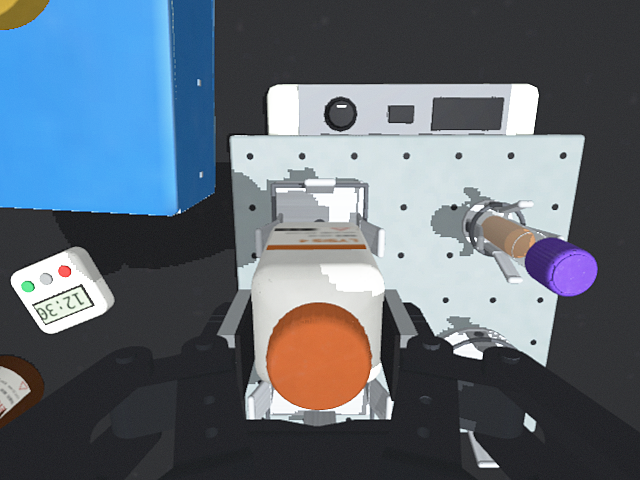

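View pics/s5.png

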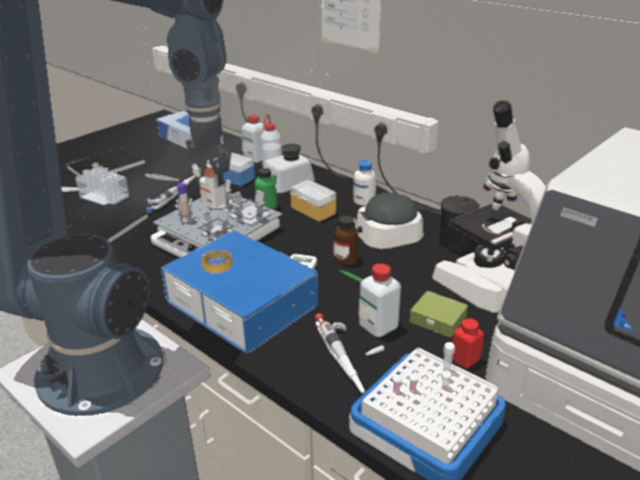

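Run:
```python
from rob import *
xy=clampxy(-1,-1)
place(xy,TH+np.pi/2,.051); release(xy,.051,.75,up=.15); shot("wrist","w6");shot("top","t6")
```

```text
hover t21.1 [0.4509 0.1631 0.19  ] F [ 0.5  0.2 -1.3] op 0.520
down t22.2 [0.4512 0.1633 0.1094] F [-0.6 -0.5 -0.8] op 0.519
contact d=0.000 t23.6 [0.4512 0.1631 0.1059] F [-2.1 -1.9 10.9] op 0.516
open t24.0 [0.4508 0.1631 0.1048] F [ 0.9 -1.   0.5] op 0.753
clear t25.1 [0.4504 0.163  0.254 ] F [-0.3  0.7 -0.3] op 0.752
```

View pics/w6.png

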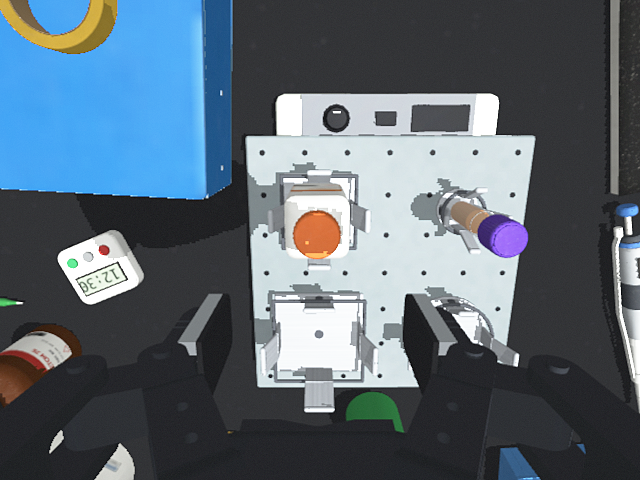

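```bash
sed -i 's/rate=.08)/rate=.11)/' rob.py
python3 - <<'E'
from rob import *
pick((.6327,-.1165),TH+np.pi/2,.058,45,op=1.0,lift=.18)
ctrl.goto([*clampxy(1,1),.058+.054+.12],quat(TH+np.pi/2)); st()
shot("wrist","w7");shot("scene","s7")
E
```

```text
at t27.6 [ 0.6332 -0.1165  0.0588] F [ 0.7 -0.5 -0.7] op 0.752
grip t27.8 [ 0.6334 -0.1166  0.0594] F [-1.  -0.2  6.7] op 0.671
lift t28.9 [ 0.6321 -0.1164  0.2367] F [ 0.1  0.1 -2.5] op 0.677
 t30.4 [0.5646 0.2885 0.232 ] F [-0.9 -0.3 -2. ] op 0.677
```

View pics/w7.png

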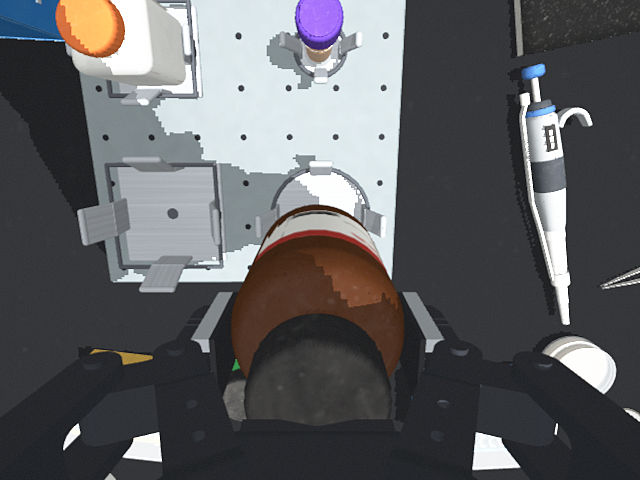

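View pics/s7.png

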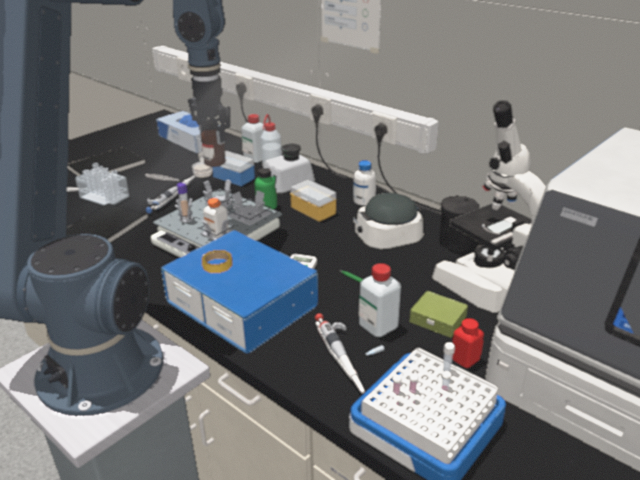

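Run:
```python
from rob import *
xy=clampxy(1,1)
place(xy,TH+np.pi/2,.058,hover=.12); release(xy,.058,.9,up=.15); shot("wrist","w8");shot("top","t8")
```

```text
hover t30.9 [0.5642 0.2894 0.232 ] F [-0.2  0.8 -1.6] op 0.672
down t32.2 [0.5645 0.2897 0.1167] F [ 0.1  0.8 -1.8] op 0.675
contact d=0.001 t33.2 [0.5642 0.2896 0.1134] F [-2.4 -0.3  4.6] op 0.677
open t33.5 [0.5642 0.2895 0.1129] F [-0.2 -0.1 -0.4] op 0.899
clear t34.7 [0.5639 0.2893 0.262 ] F [-0.1  0.3  0.4] op 0.901
```

View pics/w8.png

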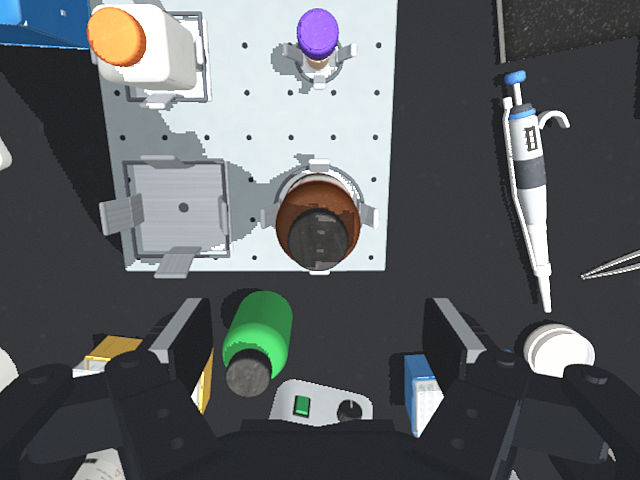

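Run:
```python
from rob import *
ctrl.move_gripper(1.0)
pick((.4783,-.3378),np.radians(90-10.2),.083,60,op=1.0,lift=.18)
ctrl.goto([*clampxy(1,-1),.083+.054+.12],quat(TH+np.pi/2)); st()
shot("wrist","w9");shot("scene","s9")
```

```text
at t38.4 [ 0.4788 -0.338   0.0837] F [-0.2 -0.5 -0.1] op 0.999
grip t38.7 [ 0.479  -0.3385  0.0841] F [-1.1 -1.3  5.5] op 0.752
lift t39.8 [ 0.4778 -0.3374  0.2616] F [ 0.5  1.4 -3.8] op 0.747
 t41.6 [0.571  0.1687 0.257 ] F [ 0.1 -0.4 -3.3] op 0.746
```

View pics/w9.png

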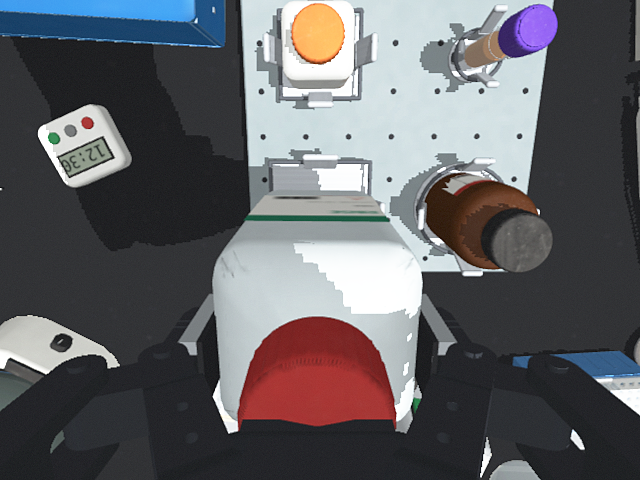

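View pics/s9.png

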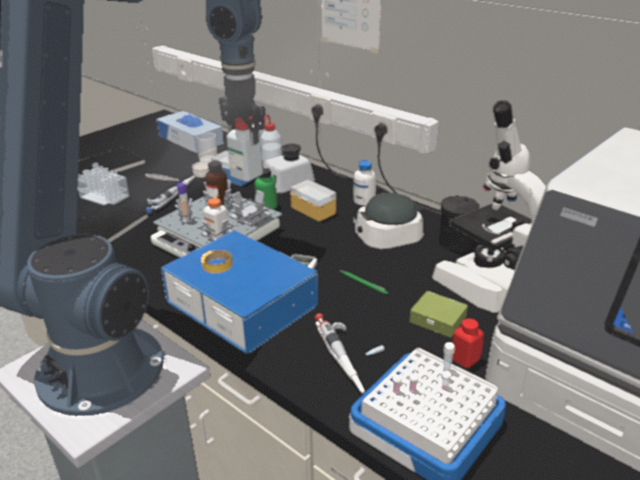

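```bash
python3 - <<'E'
from rob import *
from fit import *
xy=clampxy(1,-1)
place(xy,TH+np.pi/2,.083,hover=.12); release(xy,.083,.95,up=.16)
ctrl.goto([.42,-.15,.35],quat(TH+np.pi/2)); st()
F={n:shot(n,n+"9") for n in("top","scene")}
for n,f in F.items():
    P=pts(f).reshape(-1,3);P=P[np.isfinite(P).all(1)]
    for o,c,h,r in [("tube",(-1,1),.101,.012),("small",(-1,-1),.092,.016),("amber",(1,1),.118,.019),("sq",(1,-1),.15,.019)]:
        x=clampxy(*c);Q=P[(np.hypot(*(P[:,:2]-x).T)<.03)&(P[:,2]>.054+h-.005)]
        print(n,o,"off mm",np.round(((Q.min(0)+Q.max(0))[:2]/2-x)*1e3,1),"top z %.4f want %.4f"%(np.median(Q[:,2]),.054+h))
E
python3 -c "
import cv2
a=cv2.imread('pics/top9.png')[170:350,110:260];cv2.imwrite('pics/ta.png',cv2.resize(a,None,fx=3.3,fy=3.3,interpolation=2))
a=cv2.imread('pics/scene9.png')[110:260,130:320];cv2.imwrite('pics/sa.png',cv2.resize(a,None,fx=4,fy=4,interpolation=2))"
```

```text
hover t42.2 [0.5707 0.1696 0.257 ] F [-0.2  0.3 -4.4] op 0.749
down t43.4 [0.5711 0.1698 0.1417] F [ 0.2  0.2 -3. ] op 0.747
contact d=0.001 t44.5 [0.5708 0.1697 0.1381] F [-0.7  0.4 -1. ] op 0.746
open t44.8 [0.5708 0.1697 0.1382] F [-0.3 -0.6 -0.7] op 0.950
clear t46.0 [0.5705 0.1696 0.2973] F [-0.8  0.6 -0.4] op 0.949
 t47.3 [ 0.4205 -0.1496  0.3497] F [-1.3 -0.4  0.1] op 0.949
top tube off mm [-1.  -2.7] top z 0.1554 want 0.1550
top small off mm [-0.8 -2.3] top z 0.1464 want 0.1460
top amber off mm [-1.2 -3.3] top z 0.1721 want 0.1720
top sq off mm [-2.6 -2.9] top z 0.2046 want 0.2040
scene tube off mm [ 0.  -2.6] top z 0.1551 want 0.1550
scene small off mm [-0.9 -5.3] top z 0.1463 want 0.1460
scene amber off mm [-0.4 -3.6] top z 0.1721 want 0.1720
scene sq off mm [-2.1 -4.1] top z 0.2042 want 0.2040
```

View pics/ta.png

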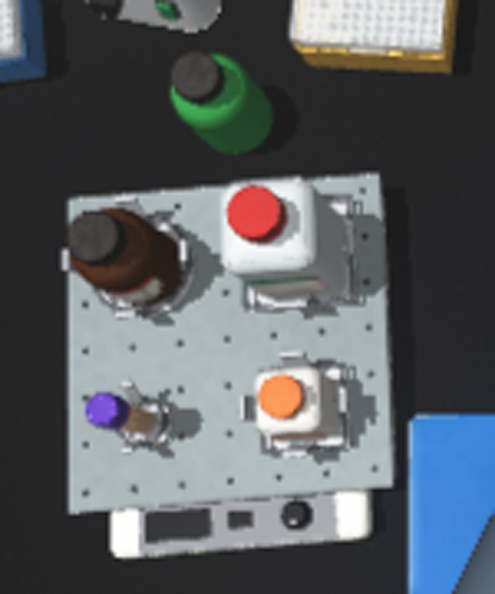

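View pics/sa.png

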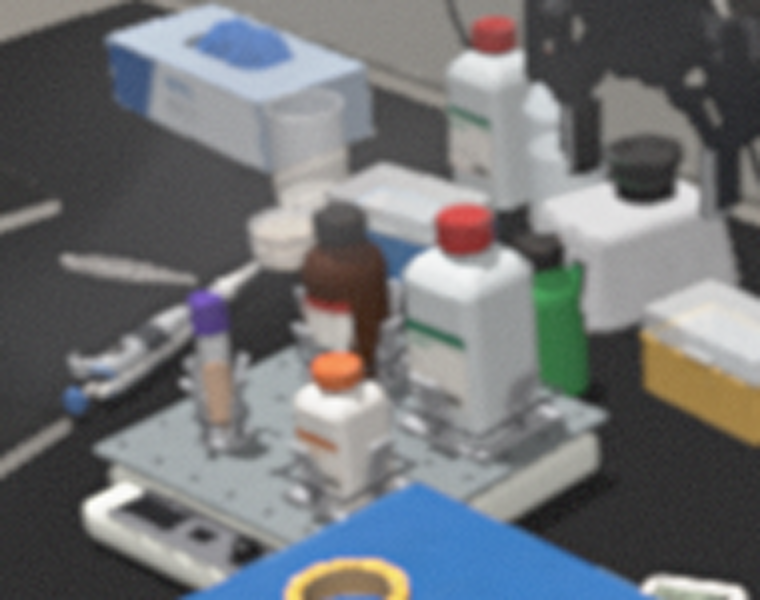

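```bash
python3 -c "
from rob import *
st();ctrl.sign_off()"
```

```text
t47.4 [ 0.4206 -0.1493  0.3496] F [ 0.5  0.4 -0.5] op 0.949
the job is handed in; nothing more can be done
```

All four vessels are in their clamps: the tube, the small square bottle, the amber bottle and the large square bottle. Each was lowered gently and let go, and I handed the job in at 47.4 s with the arm clear and holding nothing.

- **Seating:** In the last top and scene pictures all four stand upright. Their cap tops are within 0.6 mm of the height expected with the foot fully down on the clamp floor.
- **Contact before release:** The tube, small bottle and amber bottle showed a clear contact force before I opened the gripper. For the large square bottle the change was only about 2–3 N, so its seating rests mainly on the height check.
- **Sideways position:** The cameras disagreed with each other by about 2 mm. In the last pictures the caps read 2.5–5 mm off the clamp centres I had used. That is partly camera bias, since the wrist pictures after the first three placings showed those vessels between the fingers.
- **One slip:** I did not reopen the gripper fully before picking up the amber bottle. It went on with about 64 mm of opening for a 60 mm body, and there was no sign of contact on the way down.

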